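Reassemble the gear case of a tube rotator

ROBOT

A 6-joint arm with a two-finger parallel gripper is mounted at the origin on the work surface. World frame = base frame: x ahead of the robot, y to its left, z up, the work surface at z = 0. Lengths are in m, angles in rad, forces in N, time in s.
With the tool pointing down it reaches from about 0.35 to 0.975 m from the base axis. Payload 7.1 kg.
Tool frame: the origin (TCP) lies midway between the tips of the shut fingers; the grasp point (between the pads) lies 19 mm behind it; z points along the fingers, y is the line along which they close (so a half turn about z gives the same grasp; the last joint's range is limited). The gripper opens to 88 mm and grips with 3 to 60 N. Pads are 20 mm wide; open, the fingers measure 115 mm over their backs; the gripper's body (75 mm by 178 mm) begins 61 mm behind the grasp point.
Start: joints at [-1.328, 0.423, 1.63, -0, 1.089, -0.019], TCP at [0.162, -0.604, 0.223] pointing down, gripper open.
Joint ranges: [-3, 3], [-0.9, 2.11], [0.09, 2.58], [-1.31, 4.45], [0.11, 2.69], [-2.54, 2.54]. Speed limits (rad/s): [2.39, 2.39, 3.01, 3.14, 3.14, 3.14].

INTERFACE

Orientations are given as a unit quaternion [w, x, y, z].
In Python, from station import move_pose, movel, movej, command_gripper, wait, inverse_kinematics, read_camera, camera_info, MotionError, job_done, get_time, get_joint_pos, get_qvel, get_effort, get_tcp_pos, get_ee_rot, get_ft_force, get_ft_torque, get_grip_width, get_finger_force gives the robot as it stands. Calls block until the motion is done:
- move_pose(position, orientation): joint-space move of the TCP to a pose.
- movel(position, frame=None, v=0.15, until_force=None): straight line of the TCP; frame=None keeps the orientation; v is the mean speed in m/s. With until_force (N) it stops when the force on the tool has changed by that much, and returns True; else False.
- movej(angles): joint-space move.
- command_gripper(opening): opening from 0.0 (shut) to 1.0 (fully open); the grip force is fixed at half the most; returns when the fingers have stopped.
- wait(seconds).
- inverse_kinematics(position, orientation): joint angles nearest the present ones, or None.
- read_camera(name): name is "scene" or "top" or "wrist"; returns the picture (420x560x3 uint8, red, green, blue); there is no depth.
- camera_info(name): a dict with "intrinsics" (3x3 intrinsics, pixels), "dist" ([k1, k2, p1, p2, k3] as OpenCV has them; the pictures are not rectified), "T" (4x4, takes a point from camera to world coordinates); the wrist camera has in their place "tool_from_camera" (4x4, takes a point from camera to tool coordinates, whose origin is the TCP and whose axes are the flange's). Camera axes: x right, y up, looking along -z (the intrinsics and any distortion apply to the point x, -y, -z); pixel columns grow to the right and rows downward; lengths in m; the calibration is good to about 2 mm. A picture is of the moment at which its call begins: read the wrist's pose just before it. camera_info takes no time and is no camera call.
A pose or a line that the arm cannot do raises MotionError and nothing moves.
- job_done(): hands the job in; it is judged then, once.
Readings, each from a call of its own:
- get_time(): time.
- get_joint_pos(): joint angles.
- get_qvel(): joint speeds.
- get_effort(): joint torques, N m.
- get_tcp_pos(): TCP position.
- get_ee_rot(): TCP orientation.
- get_ft_force(): force on the tool from outside, world axes, zero at the start.
- get_ft_torque(): the same for the moment, N m.
- get_grip_width(): opening from 0.0 (shut) to 1.0 (fully open).
- get_finger_force(): force on a finger pad.
Only numpy, scipy, OpenCV 4.12 (cv2) and the standard library are available. Lean on these libraries where they do the work, as an engineer would, in place of code of your own. Each camera call takes 0.05 s, during which the arm holds its last target. There are 200 camera calls.

TASK

Put the tube rotator's drive back together: lift the loose metal cover plate off the gear case and lay it on the cork mat, then slide every white cog lying on the bench onto the keyed steel hub in the case, turning each so that its wide slot meets the hub's wide spline and it drops fully home. Then put the cover back in the recess of the case's rim and press it down firmly until it sits level and flush with the rim. Leave the other things on the bench where they are.

Things in the scene. Friction and masses are not known exactly. Their poses are not given: they have to be found in the camera images.
- case: Gear case fixed to the bench: open square white box, 164 x 164 mm, rim top 64 mm high, with a dark 80 x 45 x 50 mm motor block on its +x side. Origin: centre of its underside, on the hub axis; x, y along its walls. Floor at 8 mm; inside 144 x 144 mm up to a ledge 58 mm high; above it a 4 mm thick rim round a recess 156 x 156 mm, 6 mm deep, for the cover.
- hub_top (a point): Centre of the top of the steel hub upright in the middle of the case, 55 mm above the bench; its x points along the wide master spline. Round core, radius 13 mm; the top 7 mm is plain round, tapered at the tip. Three upright splines out to radius 19.5 mm run from the case floor up to 7 mm below the top: the master, 12 mm wide, along +x, and two 5 mm wide at +-120 degrees.
- hub (a joint): Turn of the hub about its upright axis, rad; stiff (0.25 N m), stays where it is left. Four cogs fit on the hub, one on another in any order, the lowest on the case floor: home, their middles are 13, 23, 33, 43 mm above the bench.
- seal (a joint): Travel of the black rubber seal frame on the case's ledge, under the cover, m: 0 = standing 5 mm above the ledge (a cover only laid on it stands 5 mm too high), 0.005 = pressed in level with the ledge. It carries the cover's weight, gives at a push of about 6 to 8 N on the cover, and stays where it is pressed to.
- cover: Aluminium plate, 148 x 148 x 6 mm, 0.3 kg, lying loose on the seal at the start, with a black bar handle on its middle: 14 mm wide (plate's x), 60 mm long (plate's y), top 28 mm above the plate's underside. Origin: centre of its underside; z up. It fits the recess with 4 mm play each side in any quarter turn; seated, its underside is 58 mm above the bench.
- mat: Cork mat fixed to the bench, 190 x 190 x 3 mm, on which the cover is laid meanwhile. Origin: centre of its underside.
- cog1: White cog lying flat (may be absent): 62 mm over facing teeth, 10 mm thick, 60 g, faces alike. Twelve flat-tipped teeth 12.5 mm wide, one along its x, then every 30 degrees: facing tips are parallel flats to grip. Bore radius 15 mm with three slots out to radius 21: the wide master (16 mm) along +x, two narrow (9 mm) at +-120 degrees. Origin: its very middle; z its axis.
- cog2: Another such cog (it may be absent); as cog1 in every way.
- cog3: Another such cog (it may be absent); as cog1 in every way.
- cog4: Another such cog (it may be absent); as cog1 in every way.
- tip_box: Bystander: grey pipette-tip box with a clear lid, 120 x 85 x 63 mm. Leave alone.
- tube_rack: Bystander: low yellow rack with three tubes, 70 x 190 mm, 104 mm high with the tubes. Leave alone.
- timer: Bystander: white timer, 60 x 75 x 18 mm. Leave alone.
- pipette: Bystander: grey pipette lying down, 230 mm long, 22 mm high. Leave alone.
- marker: Bystander: black marker pen lying down, 120 mm long, 12 mm thick. Leave alone.
- jar: Bystander: white jar, 70 mm across, 90 mm high. Leave alone.
Things that resemble listed ones, but are neither listed nor needed, are in the scene too. Leave any red look-alike of the cog1 alone.

How it is judged:
By the outcome, as a careful person would: the job done as asked, in the order asked, and still so for the second after the job is handed in, with the robot touching nothing.
Of cog1, cog2, cog3, cog4 only 3 to 4 are there at a start; the rules pass over those that are not, and their reading is None.
At some moment in a run one of cog1, cog2, cog3, cog4, cover may be knocked a few centimetres aside while the robot is not near it.
Once in a run the grip may slacken for a moment while it holds something.
It also fails if it takes over 210 s, if anything falls off the work surface, if the arm or the gripper's body presses on something with over 40 N, if the wrist force passes 120 N, or if a joint passes its speed limit or range.

## Working session

There is one attempt and no reset: what is moved stays moved. The work goes in short steps, each a Python script; the robot and the scene stay as the last script left them, time stands still between calls to the robot, and variables do not carry over. Pictures are saved under pics/ and viewed, at most 14 in all, crops included, and the job is handed in when it is done.

```bash
ls; mkdir -p pics
python3 - <<'E'
from station import *
import cv2
for n in ("top","scene"):
    im=read_camera(n); cv2.imwrite(f"pics/{n}0.png",cv2.resize(im[:,:,::-1],(800,600),interpolation=cv2.INTER_CUBIC))
    c=camera_info(n); print(n,c)
print(camera_info("wrist"),get_time(),get_ee_rot())
E
```

```text
pics
top {'intrinsics': array([[418.63644999,   0.        , 278.3731613 ],
       [  0.        , 418.63644999, 205.98811634],
       [  0.        ,   0.        ,   1.        ]]), 'dist': array([0.0110706, 0.       , 0.       , 0.       , 0.       ]), 'T': array([[-0.01559328,  0.98039285, -0.19643503,  0.38688053],
       [-0.99952591, -0.02050024, -0.02297148, -0.09265115],
       [-0.02654804,  0.1959837 ,  0.98024772,  1.01007495],
       [ 0.        ,  0.        ,  0.        ,  1.        ]])}
scene {'intrinsics': array([[380.84822345,   0.        , 286.98855714],
       [  0.        , 380.84822345, 212.640945  ],
       [  0.        ,   0.        ,   1.        ]]), 'dist': array([-0.05209246,  0.        ,  0.        ,  0.        ,  0.        ]), 'T': array([[ 0.6611583 , -0.60330775,  0.44597024,  1.08834427],
       [ 0.75024439,  0.53305078, -0.39113964, -0.52251827],
       [-0.00174721,  0.5931919 ,  0.8050592 ,  0.96224353],
       [ 0.        ,  0.        ,  0.        ,  1.        ]])}
{'intrinsics': array([[354.61971662,   0.        , 277.87698363],
       [  0.        , 354.61971662, 210.12112589],
       [  0.        ,   0.        ,   1.        ]]), 'dist': array([0.00390349, 0.        , 0.        , 0.        , 0.        ]), 'tool_from_camera': array([[ 4.26806800e-05,  9.69824380e-01,  2.43804575e-01,
         6.55064886e-02],
       [ 9.99999998e-01, -3.21391526e-05, -4.72154642e-05,
         4.48679840e-04],
       [-3.79550359e-05,  2.43804576e-01, -9.69824380e-01,
        -1.61652023e-01],
       [ 0.00000000e+00,  0.00000000e+00,  0.00000000e+00,
         1.00000000e+00]])} 0.1 [-6.89558392e-04  9.91446360e-01  1.30512960e-01 -7.78053608e-05]
```

View pics/top0.png

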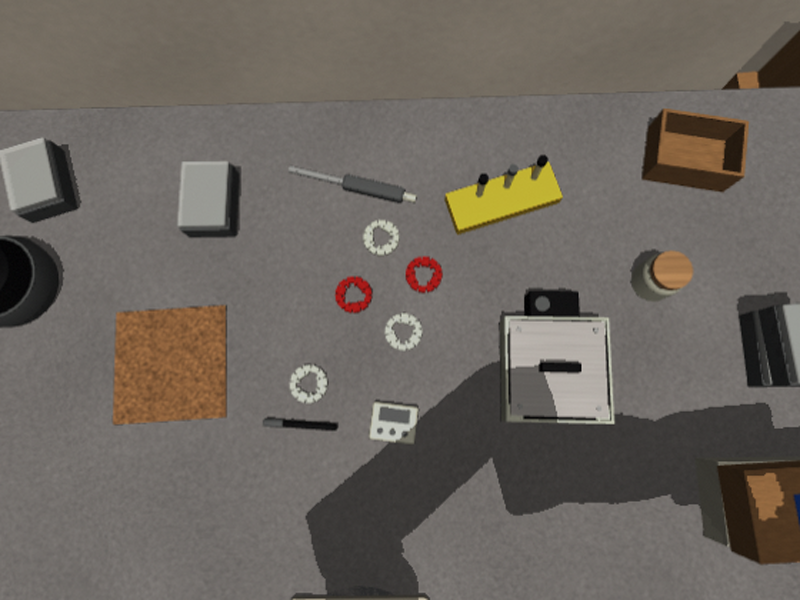

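View pics/scene0.png

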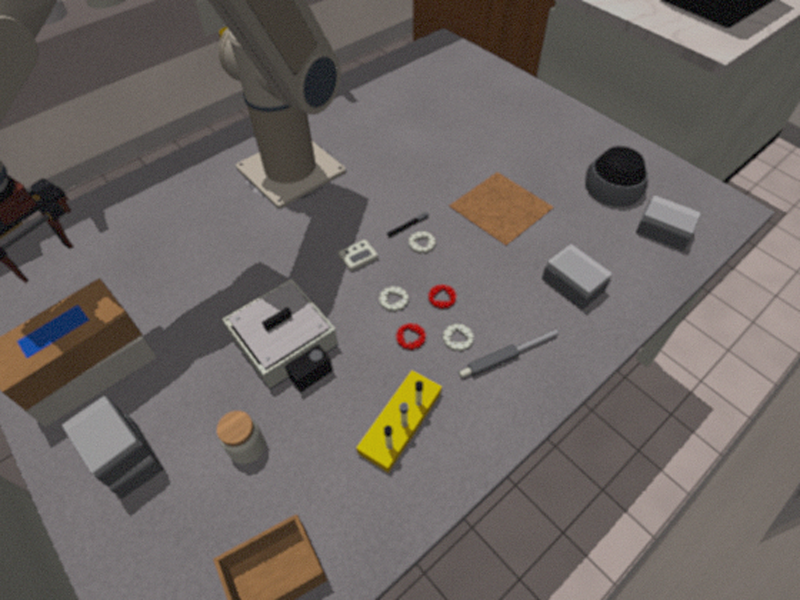

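Candidates in the 800x600 top view:
- **White cogs to use:** (381,237), (403,331) and (308,383).
- **Red look-alikes to leave:** (353,294) and (424,274).
- **Cover:** in the case at (560,367), with the mat at (170,365). The fourth cog is absent.

Next I locate them and take wrist close-ups.

```bash
cat > h.py <<'E'
import numpy as np, cv2
from station import *
from scipy.spatial.transform import Rotation as Ro
def q(yaw): return [0.,float(np.cos(yaw/2)),float(np.sin(yaw/2)),0.]
def pose():
    w,x,y,z=get_ee_rot(); T=np.eye(4); T[:3,:3]=Ro.from_quat([x,y,z,w]).as_matrix(); T[:3,3]=get_tcp_pos(); return T
def yawnow():
    R=pose()[:3,:3]; return np.arctan2(R[1,0],R[0,0])
def cam(n):
    c=camera_info(n)
    T=c["T"] if n!="wrist" else pose()@c["tool_from_camera"]
    return c["intrinsics"],c["dist"],T
def p2w(n,uv,z,C=None):
    K,d,T=C or cam(n); u=cv2.undistortPoints(np.float64([[uv]]),K,d)[0,0]
    r=T[:3,:3]@[u[0],-u[1],-1]; return T[:3,3]+r*(z-T[2,3])/r[2]
def w2p(P,C):
    K,d,T=C; c=(np.asarray(P).reshape(-1,3)-T[:3,3])@T[:3,:3]*[1,-1,-1]
    return cv2.projectPoints(c,np.zeros(3),np.zeros(3),K,d)[0].reshape(-1,2)
def ortho(im,C,x,y,z,half=.05,s=4000):
    """top-down view, s px/m, rows: +x up->first row is x+half ; cols: y+half -> left"""
    n=int(2*half*s); g=(np.arange(n)+.5)/s-half
    Y,X=np.meshgrid(y-g,x-g); P=np.stack([X,Y,np.full_like(X,z)],-1)
    m=w2p(P,C).astype(np.float32).reshape(n,n,2)
    return cv2.remap(im,m[...,0],m[...,1],cv2.INTER_LINEAR)
def o2w(rc,x,y,half=.05,s=4000):
    return x+half-(rc[0]+.5)/s, y+half-(rc[1]+.5)/s
def look(x,y,yaw,h=.2):
    """put wrist camera straight above x,y with TCP at height h; returns image, C"""
    o=camera_info("wrist")["tool_from_camera"][:3,3]
    move_pose([x-np.cos(yaw)*o[0]-np.sin(yaw)*o[1],y-np.sin(yaw)*o[0]+np.cos(yaw)*o[1],h],q(yaw))
    C=cam("wrist"); return read_camera("wrist"),C
def goto(x,y,z,yaw): move_pose([x,y,z],q(yaw))
E
python3 - <<'E'
from h import *
f=1.428571
for n,u,v,z in [("cogA",381,237,.01),("cogB",403,331,.01),("cogC",308,383,.01),("redL",353,294,.01),("redR",424,274,.01),("handle",560,367,.091),("mat",170,365,.003),("case1",505,313,.064),("case2",612,422,.064),("marker",300,424,.01),("timer",394,421,.018)]:
    p=p2w("top",(u/f,v/f),z); print(n,p.round(4),np.hypot(*p[:2]).round(3))
E
```

```text
cogA [ 0.6895 -0.0418  0.01  ] 0.691
cogB [ 0.524  -0.0772  0.01  ] 0.53
cogC [0.44   0.0822 0.01  ] 0.448
redL [0.5894 0.0072 0.01  ] 0.589
redR [ 0.6218 -0.1149  0.01  ] 0.632
handle [ 0.4533 -0.3158  0.091 ] 0.552
mat [0.4747 0.3182 0.003 ] 0.571
case1 [ 0.5424 -0.2413  0.064 ] 0.594
case2 [ 0.3702 -0.3955  0.064 ] 0.542
marker [0.3736 0.0944 0.01  ] 0.385
timer [ 0.3761 -0.0602  0.018 ] 0.381
```

Run:
```python
from h import *
try:
    im,C=look(.4545,-.317,np.pi/2,.27)
    a=ortho(im,C,.4545,-.317,.069,.1,1800)   # plate top plane
    cv2.imwrite("pics/cover.png",cv2.resize(a[:,:,::-1],(600,600)))
    np.savez("cv.npz",im=im,K=C[0],d=C[1],T=C[2]); print(get_time())
    t=[]
    for x,y in [(.524,-.0772),(.6895,-.0418),(.44,.0822)]:
        im,C=look(x,y,np.pi/2+np.arctan2(y,x),.2); t.append(ortho(im,C,x,y,.01,.05,3800)); print(get_time())
        np.save(f"cog{len(t)}.npy",t[-1])
    cv2.imwrite("pics/cogs.png",cv2.resize(np.hstack(t)[:,:,::-1],(800,267)))
except MotionError as e: print(e)
```

```text
1.5333
2.5917
3.375
4.4583
```

View pics/cover.png

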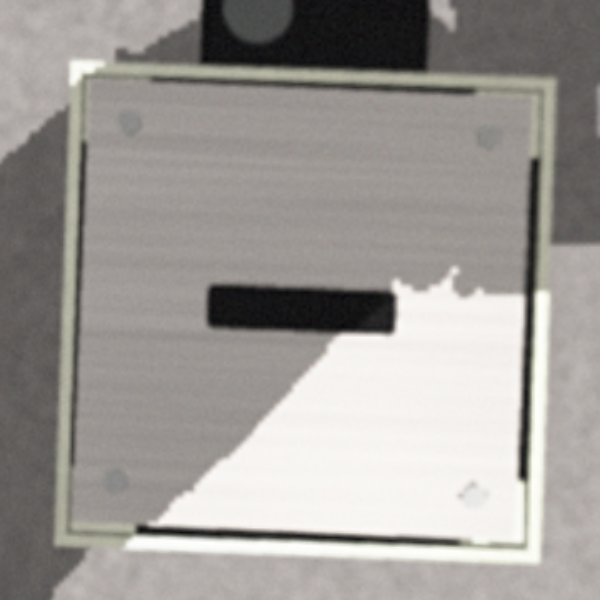

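View pics/cogs.png

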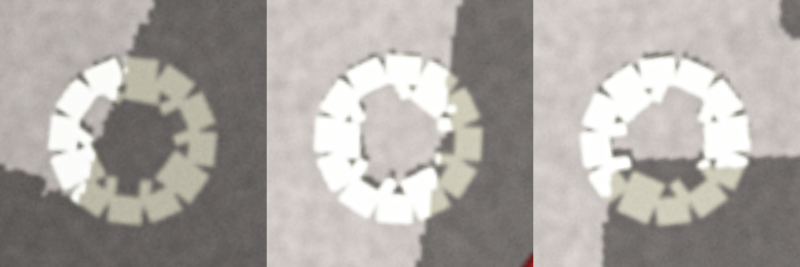

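The cover image confirms the handle centre at (302,309), turned about -1.8°. The cogs image shows three white cogs, each with its slots visible. Moving the cover to the mat.

Run:
```python
from h import *
yw=np.radians(90-1.8)
hx,hy=.4515,-.3180
im,C=look(.4747,.3182,np.radians(90),.27)
a=ortho(im,C,.4747,.3182,.003,.11,1400); hsv=cv2.cvtColor(a,cv2.COLOR_RGB2HSV)
m=((hsv[...,1]>90)&(hsv[...,0]<25)).astype(np.uint8)
c=max(cv2.findContours(m,0,2)[0],key=cv2.contourArea); r=cv2.minAreaRect(c); mx,my=o2w(r[0][::-1],.4747,.3182,.11,1400)
print("mat",r,mx,my)
command_gripper(.5)
goto(hx,hy,.16,yw); print(movel([hx,hy,.0735],v=.12,until_force=6),get_tcp_pos())
command_gripper(0); print(get_grip_width()*88,get_finger_force())
movel([hx,hy,.20],v=.2); print(get_grip_width()*88,get_ft_force(),get_time())
```

```text
mat ((152.27114868164062, 152.03273010253906), (264.2500305175781, 264.2950134277344), 87.4266357421875) 0.4757480499267578 0.3190777509416852
False [ 0.45195788 -0.31816735  0.07397784]
13.849176032120246 29.981895983219147
13.833155389496593 [-0.67589974 -0.04426711 -3.65104197] 10.6167
```

Run:
```python
from h import *
yw=np.radians(88.2)
goto(.4757,.3191,.20,yw); print(get_grip_width()*88)
movel([.4757,.3191,.03],v=.2)
print(movel([.4757,.3191,.010],v=.04,until_force=4),get_tcp_pos(),get_grip_width()*88)
command_gripper(.5); movel([.4757,.3191,.12],v=.25)
im,C=look(.4757,.3191,np.radians(90),.27); print(get_time())
a=ortho(im,C,.4757,.3191,.009,.11,1800)
im,C=look(.4505,-.319,np.radians(90),.25)
b=ortho(im,C,.4505,-.319,.055,.11,1800); np.savez("hub.npz",im=im,K=C[0],d=C[1],T=C[2])
c=ortho(im,C,.4505,-.319,.048,.025,16000)
cv2.imwrite("pics/cv2.png",np.hstack([cv2.resize(t,(400,400)) for t in (a,c)])[:,:,::-1])
cv2.imwrite("pics/case.png",cv2.resize(b,(600,600))[:,:,::-1])
```

```text
14.122269572878812
True [0.47598983 0.31931807 0.01341637] 13.771528737590701
16.3167
```

View pics/cv2.png

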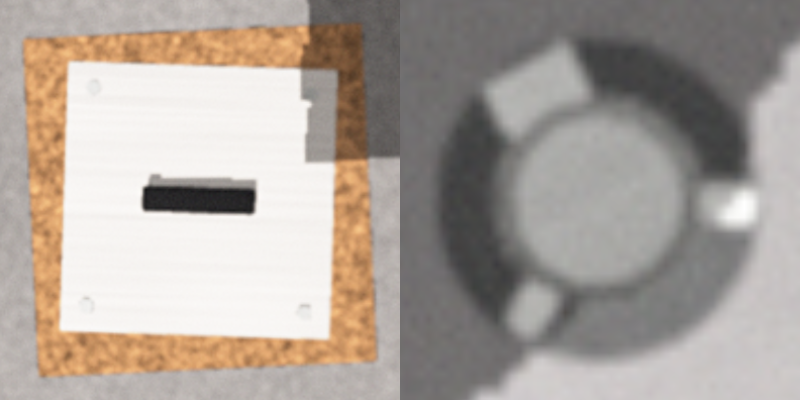

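View pics/case.png

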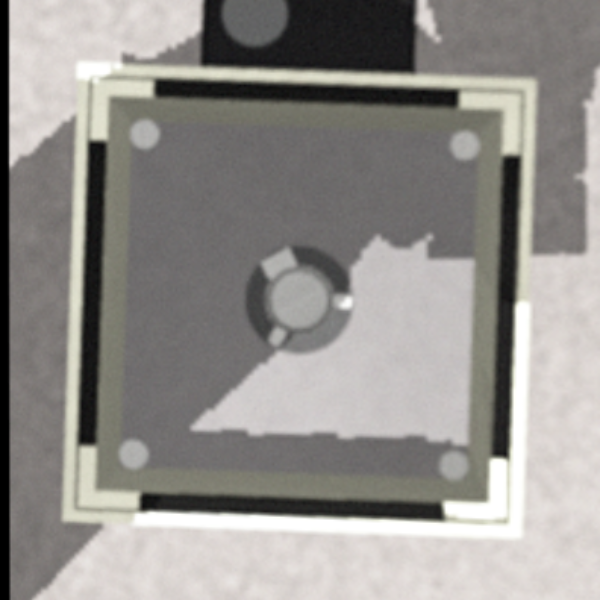

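The cover is level on the mat. The hub crop shows the master spline at local (138,90), roughly 29° yaw. I'll fit the hub and cogs numerically.

```bash
cat >> h.py <<'E'
from scipy.optimize import minimize
def cogmask(a):
    a=cv2.GaussianBlur(a,(0,0),2).astype(int); r,b=a[...,0],a[...,2]
    return ((a.min(-1)>228)|((r-b>13)&(r>135))).astype(np.float32)
def model(kind,R,A,th):
    """+1 material, 0 hole, nan ignore; A,R polar grids (world angle)"""
    def bar(ph,w): d=A-th-np.radians(ph); return (np.cos(d)>0)&(abs(R*np.sin(d))<w/2)
    if kind=="cog":
        M=np.ones_like(R); M[R<.015]=0
        for ph,w in ((0,.016),(120,.009),(-120,.009)): M[bar(ph,w)&(R<.021)]=0
        T=np.zeros_like(M,bool)
        for k in range(12):
            d=A-th-np.radians(30*k); T|=(np.cos(d)>0)&(abs(R*np.sin(d))<.00625)&(R*np.cos(d)<.031)
        M[(R>.026)&~T]=0; M[R>.036]=np.nan
    else:
        M=np.zeros_like(R)
        for ph,w in ((0,.012),(120,.005),(-120,.005)): M[bar(ph,w)]=1
        M[(R<.015)|(R>.0192)]=np.nan
    return M
def fit(kind,g,x0,y0,half,s,rng=.006):
    """g: score image (ortho). returns x,y,theta,corr"""
    n=g.shape[0]; k=(np.arange(n)+.5)/s-half; Y,X=np.meshgrid(y0-k,x0-k); G=g.astype(float)
    def sc(p):
        M=model(kind,np.hypot(X-p[0],Y-p[1]),np.arctan2(Y-p[1],X-p[0]),p[2]); v=~np.isnan(M)
        return -np.corrcoef(M[v],G[v])[0,1]
    if kind=="cog":
        w=G>.5; cx,cy=np.median(X[w]),np.median(Y[w]); e=[(X[w].max()+X[w].min())/2,(Y[w].max()+Y[w].min())/2]
        c=np.array([cx,cy])
    else: c=np.array([x0,y0])
    sub=np.radians(np.arange(-180,180,5))
    b=min(((sc((c[0]+i*.0015,c[1]+j*.0015,t)),c[0]+i*.0015,c[1]+j*.0015,t) for t in sub for i in (-1,0,1) for j in (-1,0,1)))
    r=minimize(sc,b[1:],method="Nelder-Mead",options=dict(initial_simplex=np.array(b[1:])+np.array([[0,0,0],[.0015,0,0],[0,.0015,0],[0,0,.06]]),xatol=1e-4,maxiter=150))
    return [*r.x,-r.fun]
def plan(tc,x,y,th,hx,hy,avoid=None):
    """pick and place yaw by least wrist turn; avoid: world direction (rad) not to put the fingers along"""
    w=lambda a:(a+np.pi)%(2*np.pi)-np.pi
    y1=np.pi/2+np.arctan2(y,x); y2=np.pi/2+np.arctan2(hy,hx); best=None
    for k in range(12):
        p,h=w(tc+k*np.pi/6-y1),w(th+k*np.pi/6-y2); c=max(abs(p),abs(h))
        if avoid is not None and abs(np.sin(p+y1-avoid))>.75: c+=9
        if best is None or c<best[0]: best=(c,p+y1,h+y2,k)
    return best
E
python3 - <<'E'
from h import *
z=np.load("hub.npz"); C=(z["K"],z["d"],z["T"])
g=cv2.cvtColor(ortho(z["im"],C,.4505,-.319,.048,.025,4000),cv2.COLOR_RGB2GRAY)
h=fit("hub",np.minimum(g,170),.4505,-.319,.025,4000); print("hub",np.round(h,4),np.degrees(h[2]))
for i,(x,y,av) in enumerate([(.524,-.0772,None),(.6895,-.0418,None),(.44,.0822,0)]):
    a=np.load(f"cog{i+1}.npy"); r=fit("cog",cogmask(a),x,y,.05,3800)
    print(np.round(r,4),np.degrees(r[2]).round(1),np.degrees(plan(r[2],r[0],r[1],h[2],h[0],h[1],av)).round(1))
E
```

```text
hub [ 0.4504 -0.3188  0.5035  0.758 ] 28.85122311758353
[ 0.5212 -0.0772  0.9397  0.8967] 53.8 [ 4.1 83.8 58.9 57.3]
[ 0.6871 -0.0413  0.4616  0.8867] 26.4 [30.1 56.4 58.9 57.3]
[ 0.4369  0.0827 -0.4176  0.9062] -23.9 [ 64.6  36.1  88.9 114.6]
```

```bash
cat >> h.py <<'E'
def hublook(yaw,x=.4505,y=-.319):
    im,C=look(x,y,yaw,.22)
    g=cv2.cvtColor(ortho(im,C,x,y,.048,.025,4000),cv2.COLOR_RGB2GRAY)
    return fit("hub",np.minimum(g,170),x,y,.025,4000)
def coglook(x,y,yaw):
    im,C=look(x,y,yaw,.2); return fit("cog",cogmask(ortho(im,C,x,y,.01,.05,3800)),x,y,.05,3800)
def pick(c,py):
    command_gripper(.86); goto(c[0],c[1],.06,py)
    movel([c[0],c[1],.0025],v=.1,until_force=6); z=get_tcp_pos()[2]
    command_gripper(0); w=get_grip_width()*88; print("picked z",z,"w",w)
    movel([c[0],c[1],.13],v=.25); print("lifted w",get_grip_width()*88,get_finger_force()); return w
def insert(h,hy,n):
    tz=.0105+.01*n
    goto(h[0],h[1],.13,hy); print("w",get_grip_width()*88)
    movel([h[0],h[1],.068],v=.2); t=movel([h[0],h[1],tz-.001],v=.05,until_force=8)
    print("stop",t,get_tcp_pos(),"target",tz,get_ft_force().round(1) if hasattr(get_ft_force(),'round') else get_ft_force(),"t",get_time())
E
python3 - <<'E'
from h import *
h=hublook(np.radians(58.9)); print("hub58",np.round(h,4))
h2=hublook(np.radians(88.9)); print("hub88",np.round(h2,4))
c=coglook(.5212,-.0772,np.radians(83.8)); print("cog",np.round(c,4))
py=c[2]+np.pi/6; hy=h[2]+np.pi/6
w=pick(c,py)
if abs(w-62)<2: insert(h,hy,0)
E
```

```text
hub58 [ 0.4508 -0.3186  0.5223  0.9474]
hub88 [ 0.4508 -0.3188  0.5237  0.7628]
cog [ 0.5212 -0.0772  0.9415  0.9008]
picked z 0.002916987609791862 w 61.51603825979777
lifted w 61.63603176047134 29.999794363975525
w 61.612335483522045
stop True [ 0.45046311 -0.31837744  0.01098067] target 0.0105 [ 0.4 -1.   4.7] t 26.5
```

Run:
```python
from h import *
p=get_tcp_pos(); command_gripper(.86); movel([p[0],p[1],.13],v=.25)
h=hublook(np.radians(58.9)); print("hub",np.round(h,4))
c=coglook(.6871,-.0413,np.radians(56.4)); print("cog",np.round(c,4))
if c[3]>.85:
    w=pick(c,c[2]+np.pi/6)
    if abs(w-62)<2: insert((.4508,-.3187),(h[2] if h[3]>.6 and abs(h[2]-.522)<.1 else .522)+np.pi/6,1)
```

```text
hub [ 0.4506 -0.3184 -0.6092  0.3263]
cog [ 0.6872 -0.0413  0.4633  0.8944]
picked z 0.0004904292526218997 w 61.89295508561388
lifted w 62.093949465618444 29.99980866909027
w 61.99056533459118
stop False [ 0.45099783 -0.3188621   0.01972359] target 0.0205 [-0.   0.3 -1. ] t 35.0333
```

Run:
```python
from h import *
p=get_tcp_pos(); command_gripper(.86); movel([p[0],p[1],.13],v=.25)
im,C=look(.4508,-.3187,np.radians(88.9),.2)
a=ortho(im,C,.4508,-.3187,.028,.045,4000)
c=coglook(.4369,.0827,np.radians(36.1)); print("cog",np.round(c,4),get_time())
im2,C2=read_camera("wrist"),cam("wrist")
b=ortho(im2,C2,.4369,.0827,.01,.07,3800)
cv2.imwrite("pics/hub2.png",np.hstack([cv2.resize(t,(400,400)) for t in (a,b)])[:,:,::-1])
```

```text
cog [ 0.4368  0.0826 -0.4163  0.8932] 38.3917
```

View pics/hub2.png

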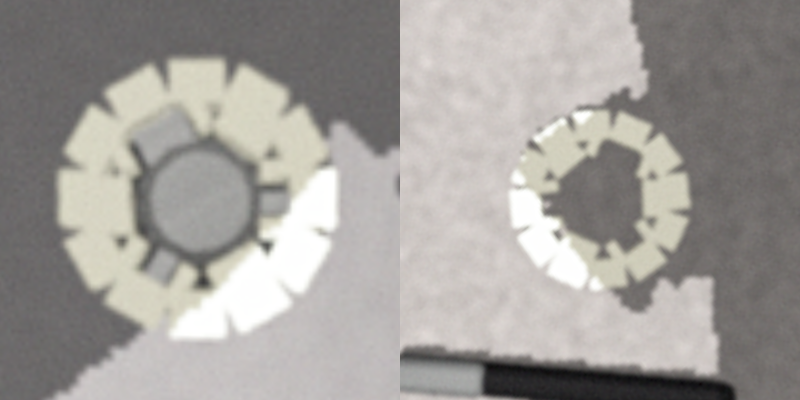

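Two cogs are on, with splines and slots aligned. The third cog is centred at (600,200) in the right panel and clear of the marker. I'll pick it next.

Run:
```python
from h import *
c=(.4368,.0826,-.4163)
w=pick(c,c[2]+np.pi/3)
if abs(w-62)<2: insert((.4508,-.3188),.5225+np.pi/3,2)
```

```text
picked z 0.003118021541847541 w 61.45664338951845
lifted w 61.49564901662067 29.999843537807465
w 61.67799931295046
stop True [ 0.45028521 -0.31850939  0.03095432] target 0.0305 [ 0.2 -0.6  4.6] t 43.775
```

Run:
```python
from h import *
p=get_tcp_pos(); command_gripper(.86); movel([p[0],p[1],.13],v=.25)
im,C=look(.4508,-.3187,np.radians(88.9),.2)
a=ortho(im,C,.4508,-.3187,.038,.045,4000)
im,C=look(.4757,.3191,np.radians(90),.27)
b=ortho(im,C,.4757,.3191,.009,.11,1800); t=read_camera("top")[60:340,60:460]; print(get_time())
cv2.imwrite("pics/st3.png",np.vstack([np.hstack([cv2.resize(k,(300,300)) for k in (a,b)]),cv2.resize(t,(600,300+120))[:300]])[:,:,::-1])
```

```text
47.6833
```

View pics/st3.png

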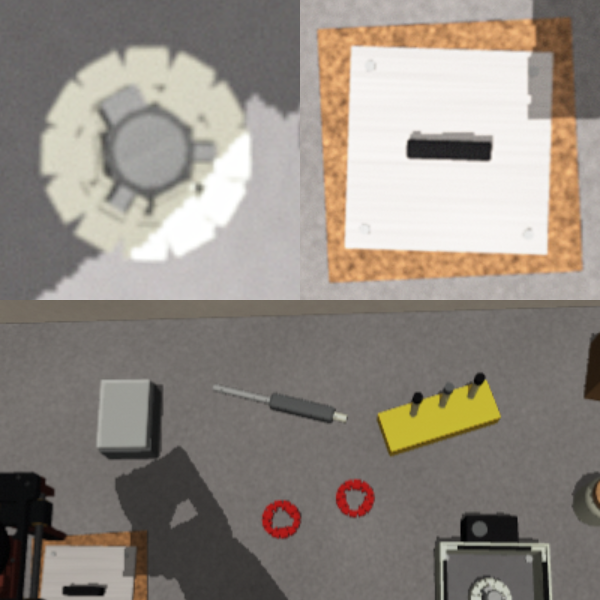

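All three cogs are stacked on the hub, no white cog is left on the bench, and the cover hasn't moved on the mat. Now I put the cover back and press it.

Run:
```python
from h import *
yw=np.radians(88.2); x,y=.4511,-.3181
command_gripper(.5); goto(.4759,.3193,.10,yw); movel([.4759,.3193,.0137],v=.12,until_force=6)
command_gripper(0); print(get_tcp_pos(),get_grip_width()*88)
movel([.4759,.3193,.20],v=.25); goto(x,y,.20,yw); print("w",get_grip_width()*88,get_ft_force())
movel([x,y,.09],v=.15); print(movel([x,y,.070],v=.03,until_force=4),get_tcp_pos(),get_grip_width()*88,get_time())
command_gripper(.5); movel([x,y,.16],v=.25)
im,C=look(.4508,-.3187,np.pi/2,.27); a=ortho(im,C,.4508,-.3187,.069,.1,1800)
cv2.imwrite("pics/back.png",cv2.resize(a[:,:,::-1],(600,600)))
```

```text
[0.47603296 0.31940219 0.01397073] 13.697541275288755
w 13.323143816281023 [ 1.2845146   1.31379743 -2.42561904]
True [ 0.45094025 -0.31798526  0.07239134] 13.626907689477042 55.175
```

View pics/back.png

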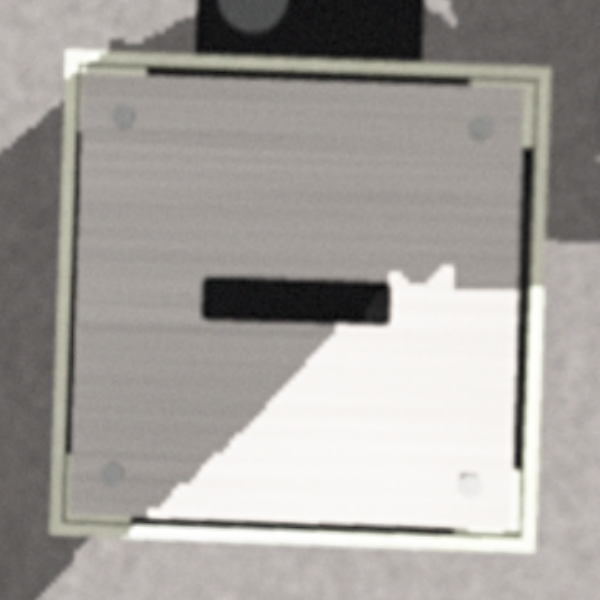

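The cover sits inside the rim with gaps all round, and the handle is at (296,301). Now I press it with the shut fingers.

Run:
```python
from h import *
yw=np.radians(88.2); x,y=.4508,-.3180
command_gripper(0); goto(x,y,.12,yw)
print(movel([x,y,.094],v=.1,until_force=5),get_tcp_pos())
print(movel([x,y,.078],v=.02,until_force=28),get_tcp_pos(),get_ft_force()); wait(.3)
print(get_tcp_pos(),get_ft_force())
movel([x,y,.15],v=.15)
for s in (.02,-.02):   # handle ends: height check, light touch
    goto(x,y+s,.11,yw); print("end",movel([x,y+s,.078],v=.03,until_force=20),get_tcp_pos()); movel([x,y+s,.11],v=.15)
im,C=look(.4508,-.3187,np.pi/2,.27); a=ortho(im,C,.4508,-.3187,.064,.1,1800)
movel(list(np.array(get_tcp_pos())+[0,0,.05]),v=.2)
goto(.3,.45,.3,np.radians(146)); t=read_camera("top"); s=read_camera("scene"); print(get_time())
cv2.imwrite("pics/end.png",np.hstack([cv2.resize(a,(400,400)),cv2.resize(s[160:300,120:260],(400,400))])[:,:,::-1])
cv2.imwrite("pics/endtop.png",cv2.resize(t[:,:,::-1],(800,600)))
```

```text
False [ 0.45118102 -0.31871255  0.09466072]
True [ 0.4512612  -0.31834929  0.08634242] [-1.3155368   1.4057765   7.66339072]
[ 0.45126331 -0.31836607  0.08635993] [-2.0198003   1.59233667  7.60166808]
end True [ 0.45070166 -0.29796859  0.08635188]
end True [ 0.45074477 -0.33783517  0.08635574]
67.225
```

View pics/end.png

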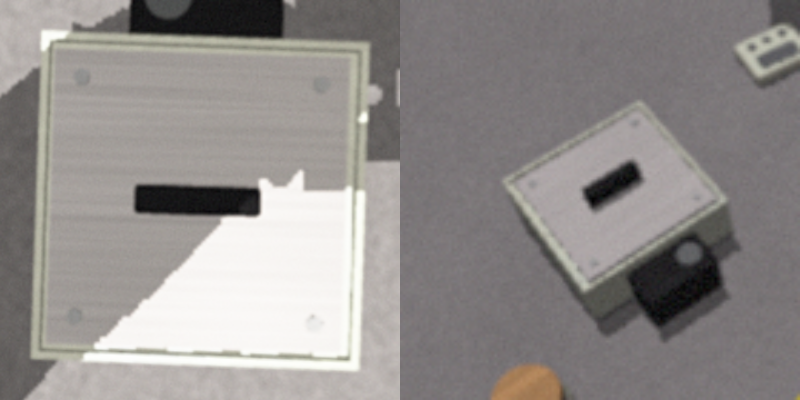

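View pics/endtop.png

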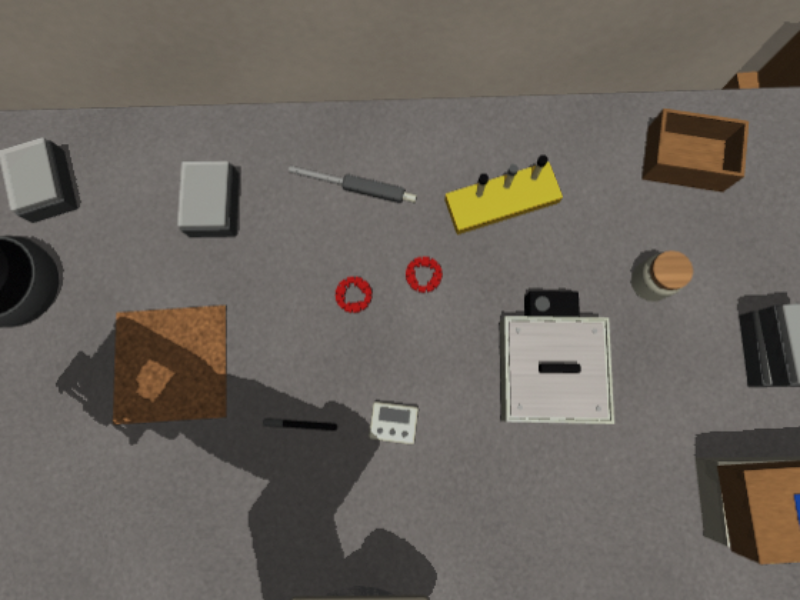

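The seal frame is hidden under the cover, the cover looks level, and both handle ends measured 86.35 mm against 86 mm nominal. I'll press once more, harder, to make sure, then hand in.

Run:
```python
from h import *
yw=np.radians(88.2)
goto(.4508,-.3185,.15,yw); print(movel([.4508,-.3185,.074],v=.03,until_force=50),get_tcp_pos(),get_ft_force())
movel([.4508,-.3185,.2],v=.2); goto(.3,.45,.3,np.radians(146)); wait(.5); print(get_time()); print(job_done())
```

```text
True [ 0.45078169 -0.31850868  0.08633604] [-1.41966789  1.04027243  8.52731575]
75.9667
the job is handed in; nothing more can be done
None
```

The job is handed in at 76 s: all three white cogs present went onto the hub and reached home height, and the cover is back in the recess, pressed level and flush (handle top 86.3 mm, 86 mm nominal), with the other bench items left alone.

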